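Start the fossil scan from the control box

TASK

Start a scan of the fossil at the control box: switch on the lamps with the blue rocker, then the turntable with the green rocker, and last press the red button all the way down and let it come back up. Each rocker is switched on by pressing its raised half, the one with the white dot, fully down so that it stays down. Do not press the yellow button, and neither lift nor move the fossil, stones and other things that stand about.

Things in the scene. Friction and masses are not known exactly. Their poses are not given: they have to be found in the camera images.
- console: Fixed control box: flat grey, dark top plate, 150 (x) by 310 (y) by 34 mm; origin at the centre of its underside on the table; x runs from its near to its far edge, z up. Four controls stand in a row along its y axis (y = -102, -34, 34, 102 mm), in an order that changes: blue rocker, green rocker, red button, yellow button. They share its yaw.
- lamp_rocker (a joint): Angle of the blue rocker, a shallow V paddle 56 (box's x) by 32 mm (y) tipping about a pivot along the box's y. 0 = off: near half level, far half (white dot) stands up by 0.34 rad. 0.34 = fully on: far half level, near half up. No spring: it turns against friction, about 3 N at the dot, and stays where left. Starts 0 to 0.05. On: over 0.27.
- lamp_rocker_press (a point): The white dot on the blue rocker: on the top face of its far half, midway across, 20 mm from the pivot, moving with the paddle (about 59 mm above the table when off, 53 mm when fully on). The pivot is 50 mm above the table, over a black base 66 by 44 mm whose top is at 46 mm.
- table_rocker (a joint): Angle of the green rocker, built just like the blue one: 0 = off (far half with white dot up), 0.34 = fully on, stays where it is left; on means over 0.27.
- table_rocker_press (a point): The white dot on the green rocker, like that of the blue one: 20 mm from the pivot on the far half's top face, about 59 mm above the table when off, 53 mm when fully on.
- scan_button (a joint): Depth to which the red button is pressed (m): 0 = up, 0.006 = fully down. A round spring button 32 mm in diameter in a black round housing 48 mm in diameter; the spring pushes back with about 1.5 N at the start and 5 N fully down, and returns it when let go.
- scan_button_top (a point): Centre of the red button's top face, 56 mm above the table when up, 50 mm when fully down; the housing's top is at 46 mm.
- erase_button (a joint): Depth to which the yellow button is pressed (m), 0 = up. Same size and spring as the red one. Not to be pressed.
- erase_button_top (a point): Centre of the yellow button's top face, 56 mm above the table when up.
- fossil_mid (a point): Centre (10 mm above its underside) of the loose spiral fossil, a brown slab about 96 mm across and 25 mm high, lying on the white turntable (150 mm in diameter, 25 mm high) beyond the control box. To be left alone.
- ochre_rock_mid (a point): Centre, half-way up, of a loose ochre stone about 80 mm across and 45 mm high, in front of the box. To be left alone.
- dark_rock_mid (a point): Centre, half-way up, of a loose dark stone about 60 mm across and 30 mm high, in front of the box. To be left alone.
- coral_rock_mid (a point): Centre, half-way up, of a loose pale stone about 95 mm across and 67 mm high, to the left of the box. To be left alone.
- sample_jar_mid (a point): Centre, half-way up, of a loose closed sample jar 50 mm in diameter and 65 mm high, beyond the right end of the box. To be left alone.
- scale_bar: A loose black and white photo scale bar, 100 by 22 by 10 mm, origin at the centre of its underside, beyond the left end of the box. To be left alone.
- brush_grip (a point): A point on the handle of a loose brush, 160 mm long, lying to the right of the box. To be left alone.

How it is judged:
On the way, in this order (a step that is already met when the one before it is completed fails the run):
1. the blue rocker is fully on (value of joint lamp_rocker above 0.27 rad), for 0.1 s.
2. then the green rocker is fully on (value of joint table_rocker above 0.27 rad), for 0.1 s.
3. then the red button is pressed down with both rockers on (value of joint scan_button above 0.0045 m and value of joint each of lamp_rocker, table_rocker above 0.27 rad), for 0.05 s.
At the end, for the whole second after the job is handed in: Both rockers are on (over 0.27 of 0.34 rad), the red and yellow buttons are up (within 1 mm), and the fossil, the three stones, the jar, the scale bar and the brush are within 15 mm of where they began (value of joint each of lamp_rocker, table_rocker above 0.27 rad and value of joint each of scan_button, erase_button below 0.001 m and distance of each of fossil_mid, ochre_rock_mid, dark_rock_mid, coral_rock_mid, sample_jar_mid, scale_bar, brush_grip from where it was at the start of the episode below 0.015 m); the robot touches nothing.
It fails at once if the green rocker is tipped while the blue one is not on (value of joint table_rocker above 0.17 rad and value of joint lamp_rocker below 0.27 rad).
It fails at once if the red button is pressed while a rocker is not on (value of joint scan_button above 0.003 m and value of joint any of lamp_rocker, table_rocker below 0.27 rad).
It fails at once if the yellow button is pressed (value of joint erase_button above 0.003 m).
It fails at once if the fossil, a stone, the jar, the scale bar or the brush is lifted or moved by more than 15 mm (distance of any of fossil_mid, ochre_rock_mid, dark_rock_mid, coral_rock_mid, sample_jar_mid, scale_bar, brush_grip from where it was at the start of the episode above 0.015 m).
It also fails if it takes over 38 s, if anything falls off the work surface, if the arm or the gripper's body presses on something with over 40 N, if the wrist force passes 120 N, or if a joint passes its speed limit or range.

ROBOT

A 6-joint arm with a two-finger parallel gripper is mounted at the origin on the work surface. World frame = base frame: x ahead of the robot, y to its left, z up, the work surface at z = 0. Lengths are in m, angles in rad, forces in N, time in s.
With the tool pointing down it reaches from about 0.35 to 0.975 m from the base axis. Payload 4.9 kg.
Tool frame: the origin (TCP) lies at the very end of the fingers, on their centre line; the grasp point (between the pads) lies 19 mm behind it; z points along the fingers, y is the direction in which the jaws open and shut (so a half turn about z gives the same grasp; the last joint's range is limited). The gripper opens to 85 mm and grips with 20 to 120 N. Pads are 22 mm wide; open, the fingers measure 114 mm over their backs; the gripper's body (76 mm by 85 mm) begins 54 mm behind the grasp point. The pads swing forward as they close: fully open they stand 13 mm farther back than shut.
Start: joints at [1.2, 0.053, 1.613, -0, 1.476, -0.119], TCP at [0.156, 0.605, 0.231] pointing down, gripper open.
Joint ranges: [-3.01, 3.01], [-1.01, 2.22], [0.06, 2.58], [-1.02, 4.17], [0.09, 2.62], [-3.14, 3.14]. Speed limits (rad/s): [2.57, 2.57, 3.14, 3.14, 3.14, 3.14].

INTERFACE

Orientations are given as a rotation vector (axis times angle).
In Python, from station import ctrl gives the robot as it stands.
- The arm moves only by the tool apply_moves, never from a script. Its argument "deltas" is a list of rows, each a list of 5 numbers: the shift along the tool's x, y, z in m, then the turn about the tool's z in rad, then the gripper's target within -1 to 1 (fully open at 1, half-way at 0, shut at -1). A call has exactly 8 rows; each row shifts and turns the pose as measured when the row begins, along the tool's axes as they then stand; what a row does not reach is not made up. A row lasts 1/8 s, in which the tool goes at most 62.5 mm and 10.7 degrees, less where a joint would pass 70% of its speed; a pose out of reach is approached as far as the arm can. A call with a gripper value outside its range is refused whole. The fingers move at their own pace and stop on an object; "grip_force" is the grip in N (left out, the last holds). Time passes only in rows, so rows that do not move let the fingers close, or fill a call up. It gives the time, the measured TCP pose, the force and the opening at its end, in the units of the state.
- ctrl.get_obs(): the state, without advancing time (a new reading comes with each control period).
- ctrl.get_image(name): name is "scene" or "top" or "wrist"; returns a dict with "img" (384x512x3 uint8, red, green, blue), "range_z" (384x512 float32, m along the optical axis (not along the pixel's ray), 0 where there is no reading), "mtx" (3x3 intrinsics, pixels), "k1" (the pictures are not rectified: a ray, as slopes to the right and down, at radius r is drawn at 1 + k1 r^2 times it, then the intrinsics apply), "eye" and "attitude" of the camera in the world; the wrist camera has in their place "mount" (4x4, takes a point from camera to tool coordinates, whose origin is the TCP and whose axes are the flange's). Camera axes: x right, y down, z forward; pixel columns grow to the right and rows downward; lengths in m; the calibration is good to about 2 mm. A picture is of the moment at which its call begins: read the wrist's pose just before it.
- ctrl.finish_job(): hands the job in, once; it reports no verdict.
Trained networks look in a picture, given as the dict that the camera call returned (one of the last four; its "shot" number tells which), for a name from the list of things; names that differ only in an ending like _2 or _b are one class to them, and where a whole thing is asked for, a point or a joint stands for the part that bears it (a point fixed in the world has none). Each returns a list of dicts, best first, with "confidence" (0 to 1); they miss things now and then, are a little off and sometimes report something else, mostly with a low value. They report only what shows in the picture. A call takes as long as a camera call.
- ctrl.search_frame(picture, target): "extent" ([left, top, width, height] in pixels, round what is visible of it).
- ctrl.spot_point(picture, target): "uv" ([column, row] in pixels: a listed point, or the origin of a listed thing).
The state is a dict: "t": time; "q": joint angles; "dq": joint speeds; "effort": joint torques, N m; "tool_pos": TCP position; "tool_rot": TCP orientation; "contact_force": force on the tool from outside, world axes, zero at the start; "wrist_torque": the same for the moment, N m; "opening": finger opening in m.
Only numpy, scipy, OpenCV 4.12 (cv2) and the standard library are available. Lean on these libraries where they do the work, as an engineer would, in place of code of your own. Each camera call takes 0.05 s, during which the arm holds its last target.

## Working session

There is one attempt and no reset: what is moved stays moved. The work goes in short steps, Python scripts to look and compute and a tool call to move; the robot and the scene stay as the last step left them, time stands still between calls to the robot, and variables do not carry over. Pictures are saved under pics/ and viewed, and the job is handed in when it is done.

Besides the shell and the picture viewer there is one more tool, called after "Call:" as a command line: name --pt "numbers of a row" for each row, then --argument value for the rest. apply_moves: Moves the arm, as the interface text tells. Its arguments: {"type":"object","properties":{"deltas":{"type":"array"},"grip_force":{"type":"number"}},"required":["deltas"]}

```bash
mkdir -p pics; cat > h.py <<'E'
import numpy as np, cv2
from scipy.spatial.transform import Rotation as R
from station import ctrl
def cam(p,obs=None):
    if 'mount' in p:
        T=np.eye(4);T[:3,:3]=R.from_rotvec(obs['tool_rot']).as_matrix();T[:3,3]=obs['tool_pos']
        return T@np.array(p['mount'])
    T=np.eye(4);a=np.array(p['attitude'],float)
    T[:3,:3]=a if a.shape==(3,3) else R.from_rotvec(a).as_matrix()
    T[:3,3]=p['eye'];return T
def ray(p,uv):
    K=np.array(p['mtx']);d=np.array([(uv[0]-K[0,2])/K[0,0],(uv[1]-K[1,2])/K[1,1]]);s=d.copy()
    for _ in range(20): s=d/(1+p['k1']*(s@s))
    return np.array([s[0],s[1],1.])
def atz(p,uv,z,obs=None):
    T=cam(p,obs);d=T[:3,:3]@ray(p,uv);return T[:3,3]+d*(z-T[2,3])/d[2]
def dep(p,uv,obs=None):
    T=cam(p,obs);r=p['range_z'][int(round(uv[1])),int(round(uv[0]))]
    return T[:3,3]+T[:3,:3]@ray(p,uv)*r
def save(p,n): cv2.imwrite('pics/'+n,p['img'][:,:,::-1])
E
python3 - <<'E'
from h import *
np.set_printoptions(precision=4,suppress=True)
o=ctrl.get_obs();print(o)
Z={'lamp_rocker_press':.059,'table_rocker_press':.059,'scan_button_top':.056,'erase_button_top':.056,'console':0,'ochre_rock_mid':.022,'dark_rock_mid':.015,'coral_rock_mid':.033,'sample_jar_mid':.032,'fossil_mid':.035,'scale_bar':0}
for n in ['top','scene']:
    p=ctrl.get_image(n);save(p,n+'0.png');print(n,p.get('attitude'),p['eye'],p['k1'])
    for k,z in Z.items():
        for d in ctrl.spot_point(p,k)[:2]: print(k,d['uv'],round(d['confidence'],2),atz(p,d['uv'],z),dep(p,d['uv']))
E
```

```text
{'t': 0.0, 'q': array([ 1.2   ,  0.0534,  1.6143,  0.    ,  1.476 , -0.119 ]), 'dq': array([ 0.0002,  0.0006,  0.0003, -0.0003,  0.0001, -0.0009]), 'effort': array([  0.0002, -39.3689, -37.0172,  -0.0002,   0.0073,  -0.    ]), 'tool_pos': array([0.1555, 0.6047, 0.2301]), 'tool_rot': array([-0.3945, -3.1162,  0.0031]), 'contact_force': array([ 0.6126, -0.2262, -0.8699]), 'wrist_torque': array([ 0.0337, -0.0201,  0.033 ]), 'opening': 0.08560534277720004}
top [-2.1279  2.1741 -0.15  ] [0.4596 0.0709 0.7981] 0.030521737025896438
lamp_rocker_press [315.5, 207.5] 0.65 [ 0.5231 -0.0582  0.059 ] [ 0.5229 -0.0577  0.062 ]
table_rocker_press [220.5, 222.6] 0.66 [0.4955 0.1437 0.059 ] [0.4954 0.1434 0.0615]
scan_button_top [253.9, 226.1] 0.52 [0.4867 0.0734 0.056 ] [0.4866 0.0733 0.058 ]
erase_button_top [288.1, 218.2] 0.63 [0.5019 0.0004 0.056 ] [0.5018 0.0004 0.0565]
console [272.3, 228.7] 0.67 [0.482  0.0318 0.    ] [0.481  0.0335 0.0335]
console [164.9, 258.6] 0.33 [0.4207 0.2746 0.    ] [0.4239 0.2582 0.064 ]
ochre_rock_mid [329.3, 278.2] 0.85 [ 0.3724 -0.0874  0.022 ] [ 0.3746 -0.0835  0.
[... 917 characters left out ...]
74.2] 0.43 [0.4839 0.0705 0.056 ] [0.4842 0.0707 0.0564]
erase_button_top [259.7, 162.7] 0.64 [0.5022 0.0097 0.056 ] [0.501  0.0082 0.0534]
console [272.4, 177.8] 0.78 [0.4811 0.0378 0.    ] [0.5023 0.0603 0.0455]
ochre_rock_mid [272.4, 120.2] 0.59 [ 0.3634 -0.1021  0.022 ] [ 0.3754 -0.089   0.0415]
dark_rock_mid [330.5, 167.8] 0.76 [0.3487 0.1177 0.015 ] [0.3534 0.1208 0.0226]
coral_rock_mid [353.1, 214.4] 0.65 [0.4152 0.2573 0.033 ] [0.4325 0.2652 0.0639]
sample_jar_mid [187.4, 170.3] 0.62 [ 0.652  -0.1034  0.032 ] [ 0.6576 -0.0901  0.0517]
fossil_mid [226.0, 225.9] 0.71 [0.6721 0.0907 0.035 ] [0.6743 0.0946 0.0436]
scale_bar [288.3, 254.9] 0.7 [0.5944 0.229  0.    ] [0.5977 0.2317 0.0095]
```

```bash
python3 - <<'E'
import cv2
a=cv2.imread('pics/top0.png');cv2.imwrite('pics/t1.png',cv2.resize(a[120:320,140:380],None,fx=3,fy=3,interpolation=2))
a=cv2.imread('pics/scene0.png');cv2.imwrite('pics/s1.png',cv2.resize(a[90:290,160:400],None,fx=3,fy=3,interpolation=2))
E
```

```text
(no output)
```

View pics/t1.png

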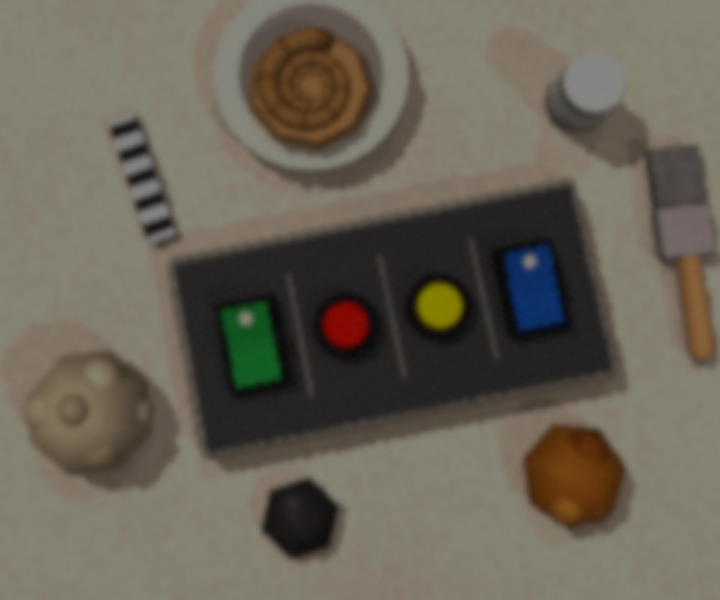

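View pics/s1.png

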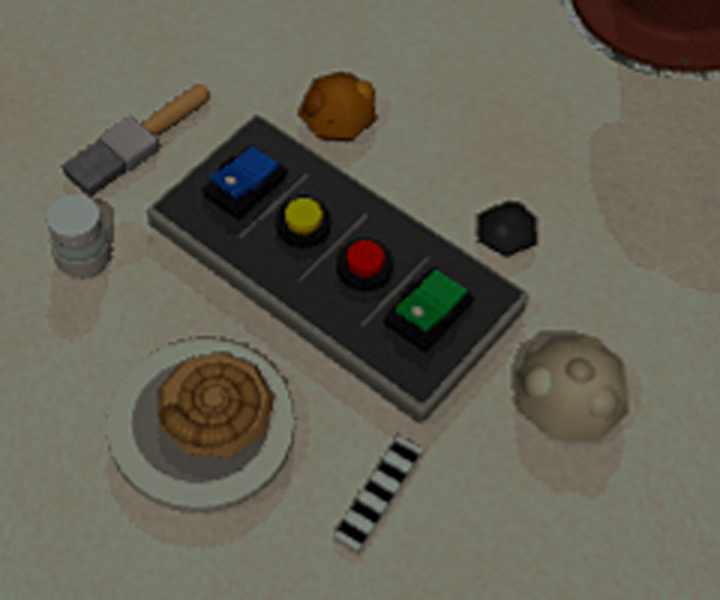

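```bash
cat > seg.py <<'E'
from h import *
np.set_printoptions(precision=4,suppress=True)
def blob(m,near,r=30):
    n,l,s,c=cv2.connectedComponentsWithStats(m.astype(np.uint8));best=None
    for i in range(1,n):
        if np.hypot(*(c[i]-near))<r and s[i,4]>3 and (best is None or s[i,4]>s[best,4]): best=i
    return (c[best],s[best,4]) if best else (None,0)
def meas(p,seeds,o=None):
    h=cv2.cvtColor(p['img'],cv2.COLOR_RGB2HSV).astype(int);H,S,V=h[...,0],h[...,1],h[...,2]
    M={'red':((H<8)|(H>172))&(S>150)&(V>60),'yellow':(H>24)&(H<35)&(S>150)&(V>60),'blue':(H>100)&(H<125)&(S>120)&(V>50),'green':(H>50)&(H<80)&(S>120)&(V>50)}
    for k,z in [('red',.056),('yellow',.056),('blue',.056),('green',.056)]:
        if k in seeds:
            c,a=blob(M[k],seeds[k]); 
            if c is None: continue
            print(k,c,a,atz(p,c,z,o))
            if k in('blue','green'):
                m=np.zeros(H.shape,bool);x,y=map(int,seeds[k+'dot']);w=7
                sub=p['img'][y-w:y+w+1,x-w:x+w+1].astype(float).min(2);t=sub.min()+.6*(sub.max()-sub.min())
                m[y-w:y+w+1,x-w:x+w+1]=sub>t;c,a=blob(m,seeds[k+'dot'],6)
                if c is not None: print(' dot',c,a,atz(p,c,.059,o),dep(p,c,o))
E
python3 - <<'E'
from seg import *
p=ctrl.get_image('top');meas(p,dict(red=(255,228),yellow=(287,222),blue=(318,216),green=(224,235),bluedot=(316,207),greendot=(222,226)))
p=ctrl.get_image('scene');meas(p,dict(red=(281,176),yellow=(261,162),blue=(242,147),green=(305,190),bluedot=(237,150),greendot=(299,193)))
E
```

```text
red [254.7602 227.6173] 196 [0.4835 0.0716 0.056 ]
yellow [286.1168 221.4822] 197 [0.495  0.0048 0.056 ]
blue [317.622  215.9756] 410 [ 0.5053 -0.0624  0.056 ]
 dot [316.125  206.6875] 16 [ 0.5248 -0.0596  0.059 ] [ 0.5248 -0.0595  0.0599]
green [223.4359 235.2692] 390 [0.4689 0.138  0.056 ]
 dot [221.5    225.7778] 18 [0.4888 0.1416 0.059 ] [0.4887 0.1415 0.0599]
red [281.3277 175.4118] 119 [0.4853 0.0741 0.056 ]
yellow [260.8155 160.6699] 103 [0.496  0.0065 0.056 ]
blue [241.4817 146.6545] 191 [ 0.5063 -0.0606  0.056 ]
 dot [236.2857 149.5714] 7 [ 0.5241 -0.0596  0.059 ] [ 0.5249 -0.0583  0.061 ]
green [303.6897 189.3448] 232 [0.4701 0.1395 0.056 ]
 dot [298.6667 193.1111] 9 [0.4884 0.141  0.059 ] [0.4879 0.1407 0.058 ]
```

Call:
apply_moves --pt "0 0 0 -0.143 -1" --pt "0 0 0 -0.143 -1" --pt "0 0 0 -0.143 -1" --pt "-0.018 -0.055 0 0 -1" --pt "-0.018 -0.055 0 0 -1" --pt "-0.018 -0.055 0 0 -1" --pt "-0.018 -0.055 0 0 -1" --pt "-0.018 -0.055 0 0 -1" --grip_force 40

```text
t: 2.3
tool_pos: [0.299, 0.3486, 0.2312]
tool_rot: [-0.313, 3.124, 0.001]
contact_force: [0.4, -0.3, -0.3]
opening: 0.0002
```

```bash
cat > rel.py <<'E'
from h import *
import sys
np.set_printoptions(precision=4,suppress=True)
def rel(t,yaw=.177):
    o=ctrl.get_obs();m=R.from_rotvec(o['tool_rot']).as_matrix()
    des=np.array([[-np.cos(yaw),-np.sin(yaw),0],[-np.sin(yaw),np.cos(yaw),0],[0,0,-1]]).T
    print('t',o['t'],'pos',o['tool_pos'],'F',o['contact_force'],'op',o['opening'],'dtool',m.T@(np.array(t)-o['tool_pos']),'rot',R.from_matrix(m.T@des).as_rotvec())
if __name__=='__main__': rel([float(a) for a in sys.argv[1:4]])
E
python3 rel.py .5275 -.059 .2
```

```text
t 2.3 pos [0.299  0.3486 0.2312] F [ 0.421  -0.2502 -0.2903] op 0.00022973381357725906 dtool [-0.1431 -0.4448  0.0314] rot [0.0003 0.0021 0.0225]
```

Call:
apply_moves --pt "-0.018 -0.056 0.004 0.022 -1" --pt "-0.018 -0.056 0.004 0 -1" --pt "-0.018 -0.056 0.004 0 -1" --pt "-0.018 -0.056 0.004 0 -1" --pt "-0.018 -0.056 0.004 0 -1" --pt "-0.018 -0.056 0.004 0 -1" --pt "-0.018 -0.056 0.004 0 -1" --pt "-0.018 -0.056 0.004 0 -1"

```text
t: 3.3
tool_pos: [0.5272, -0.0809, 0.2027]
tool_rot: [-0.276, 3.115, 0.004]
contact_force: [1.1, 0.8, 0.2]
opening: 0.0002
```

```bash
python3 rel.py .5275 -.059 .08
```

```text
t 3.3 pos [ 0.5272 -0.0809  0.2027] F [1.0775 0.778  0.1897] op 0.00019284151877317445 dtool [-0.0024  0.0213  0.1227] rot [ 0.0011  0.0143 -0.0005]
```

Call:
apply_moves --pt "0 0 0 0 -1" --pt "0 0.01 0.02 0 -1" --pt "0 0.008 0.03 0 -1" --pt "0 0 0.03 0 -1" --pt "0 0 0.02 0 -1" --pt "0 0 0 0 -1" --pt "0 0 0 0 -1" --pt "0 0 0 0 -1"

```text
t: 4.3
tool_pos: [0.5218, -0.0558, 0.0956]
tool_rot: [-0.283, 3.117, 0.008]
contact_force: [-0.3, 0.4, 0.2]
opening: -0.0001
```

```bash
python3 rel.py .5275 -.059 .06; python3 - <<'E'
from seg import *
o=ctrl.get_obs();p=ctrl.get_image('wrist');save(p,'w1.png')
print(np.array(p['mount']))
for k,z in [('lamp_rocker_press',.059),('erase_button_top',.056)]:
    for d in ctrl.spot_point(p,k)[:2]: print(k,d['uv'],d['confidence'],atz(p,d['uv'],z,o),dep(p,d['uv'],o))
p=ctrl.get_image('scene');save(p,'s2.png')
a=p['img'][:,:,::-1];cv2.imwrite('pics/s2c.png',cv2.resize(a[60:260,140:380],None,fx=3,fy=3))
E
```

```text
t 4.3 pos [ 0.5218 -0.0558  0.0956] F [-0.3417  0.3899  0.2282] op -0.00013642026246182674 dtool [-0.0047 -0.0043  0.0356] rot [0.0042 0.0117 0.0039]
[[-0.0013 -0.9604 -0.2786  0.0715]
 [ 1.     -0.0014  0.0003  0.0016]
 [-0.0007 -0.2786  0.9604 -0.1435]
 [ 0.      0.      0.      1.    ]]
lamp_rocker_press [240.2, 218.6] 0.94 [ 0.5231 -0.0589  0.059 ] [ 0.5226 -0.0589  0.0602]
erase_button_top [352.8, 189.1] 0.87 [0.4936 0.0045 0.056 ] [0.4934 0.0043 0.0566]
```

View pics/w1.png

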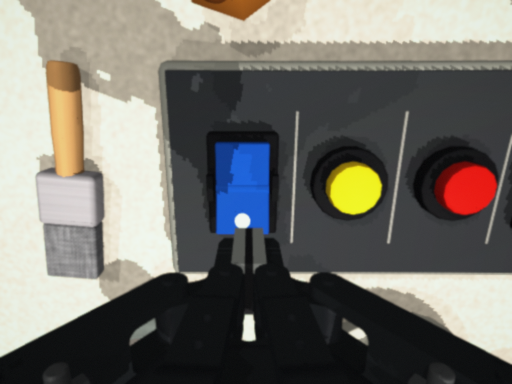

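View pics/s2c.png

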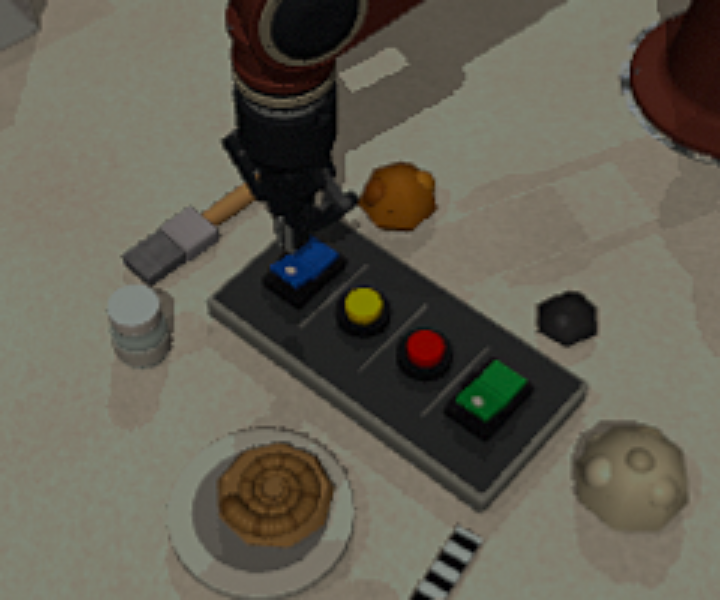

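Call:
apply_moves --pt "-0.005 -0.004 0.012 0 -1" --pt "0 0 0.01 0 -1" --pt "0 0 0.005 0 -1" --pt "0 0 0 0 -1" --pt "0 0 0 0 -1" --pt "0 0 0 0 -1" --pt "0 0 0 0 -1" --pt "0 0 0 0 -1"

```text
t: 5.5
tool_pos: [0.5288, -0.06, 0.0672]
tool_rot: [-0.28, 3.117, 0.008]
contact_force: [0.2, 0.2, -0.2]
opening: 0.0
```

```bash
python3 rel.py .527 -.059 .053
```

```text
t 5.5 pos [ 0.5288 -0.06    0.0672] F [ 0.1705  0.194  -0.1799] op 2.7538054100998495e-05 dtool [0.0017 0.0013 0.0142] rot [0.0037 0.0126 0.0022]
```

Call:
apply_moves --pt "0.001 0.001 0.004 0 -1" --pt "0 0 0.004 0 -1" --pt "0 0 0.003 0 -1" --pt "0 0 0.003 0 -1" --pt "0 0 0.003 0 -1" --pt "0 0 0.002 0 -1" --pt "0 0 0.002 0 -1" --pt "0 0 0.002 0 -1"

```text
t: 6.5
tool_pos: [0.5305, -0.0588, 0.0527]
tool_rot: [-0.281, 3.117, 0.009]
contact_force: [-5.6, 2.8, 15.0]
opening: -0.0002
```

```bash
python3 rel.py .527 -.059 .053
```

```text
t 6.5 pos [ 0.5305 -0.0588  0.0527] F [-5.6357  2.77   15.0367] op -0.00016050072827924244 dtool [ 0.0035  0.0005 -0.0003] rot [0.0048 0.0124 0.0031]
```

Call:
apply_moves --pt "0 0 0.003 0 -1" --pt "0 0 0.003 0 -1" --pt "0 0 -0.02 0 -1" --pt "0 0 -0.03 0 -1" --pt "0 0 -0.03 0 -1" --pt "0 0 0 0 -1" --pt "0 0 0 0 -1" --pt "0 0 0 0 -1"

```text
t: 7.5
tool_pos: [0.525, -0.0598, 0.1282]
tool_rot: [0.283, -3.122, -0.011]
contact_force: [0.5, -0.7, -0.2]
opening: 0.0001
```

```bash
python3 rel.py .4912 .141 .1; python3 - <<'E'
from seg import *
o=ctrl.get_obs();p=ctrl.get_image('wrist');save(p,'w2.png')
for k,z in [('lamp_rocker_press',.053)]:
    for d in ctrl.spot_point(p,k)[:2]: print(k,d['uv'],d['confidence'],atz(p,d['uv'],z,o),dep(p,d['uv'],o))
# depth profile along rocker x
c=np.array([.5245,-.0596]);ux=np.array([.984,.176])
def prof(p,c,o):
    T=cam(p,o);T2=np.linalg.inv(T);h,w=p['range_z'].shape
    for s in (-44,-40,-34,-30,-20,-10,0,4):
        q=c+ux*s/1000;v=T2@np.array([q[0],q[1],.054,1]);s2=v[:2]/v[2];s2=s2*(1+p['k1']*(s2@s2));K=np.array(p['mtx']);uv=[K[0,0]*s2[0]+K[0,2],K[1,1]*s2[1]+K[1,2]]
        if 0<=uv[0]<w-1 and 0<=uv[1]<h-1: print(s+20,uv,dep(p,uv,o)[2])
prof(p,c,o)
E
```

```text
t 7.5 pos [ 0.525  -0.0598  0.1282] F [ 0.5306 -0.7418 -0.183 ] op 7.949549319213822e-05 dtool [-0.0031  0.2034  0.0297] rot [ 0.0077 -0.0059  0.004 ]
lamp_rocker_press [249.1, 197.3] 0.86 [ 0.5233 -0.0574  0.053 ] [ 0.5228 -0.0575  0.0546]
-24 [np.float64(245.78675511947296), np.float64(137.4004766326427)] 0.060113405783965346
-20 [np.float64(245.78483324278477), np.float64(143.26416382598777)] 0.06235160770023643
-14 [np.float64(245.78192989804464), np.float64(151.94774070089244)] 0.06000032073884179
-10 [np.float64(245.7799814267072), np.float64(157.66376009302144)] 0.0581211270950078
0 [np.float64(245.77506878384273), np.float64(171.70589707485158)] 0.05439312016472736
10 [np.float64(245.77010291269352), np.float64(185.40642716937117)] 0.05389136940352021
20 [np.float64(245.76509084230705), np.float64(198.7801838055238)] 0.05562727911673454
24 [np.float64(245.7630745516946), np.float64(204.0413325332415)] 0.055024874662881446
```

View pics/w2.png

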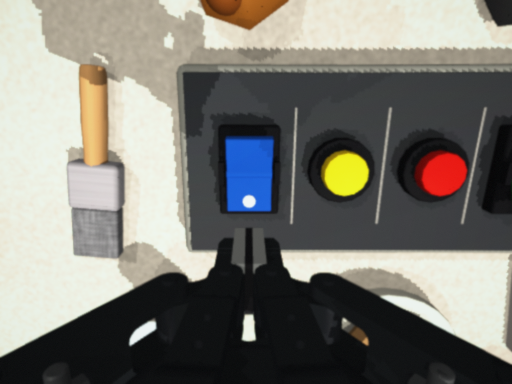

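Call:
apply_moves --pt "0 0.04 0 0 -1" --pt "-0.001 0.05 0 0 -1" --pt "-0.001 0.05 0 0 -1" --pt "0 0.035 0 0 -1" --pt "0 0.01 0.01 0 -1" --pt "0 0 0.01 0 -1" --pt "0 0 0 0 -1" --pt "0 0 0 0 -1"

```text
t: 8.6
tool_pos: [0.4905, 0.1247, 0.1029]
tool_rot: [0.276, -3.114, -0.01]
contact_force: [-0.1, -0.1, 0.4]
opening: 0.0002
```

```bash
python3 rel.py .4912 .141 .067; python3 - <<'E'
from seg import *
o=ctrl.get_obs();p=ctrl.get_image('wrist')
for k,z in [('table_rocker_press',.059),('scan_button_top',.056)]:
    for d in ctrl.spot_point(p,k)[:2]: print(k,d['uv'],d['confidence'],atz(p,d['uv'],z,o),dep(p,d['uv'],o))
E
```

```text
t 8.6 pos [0.4905 0.1247 0.1029] F [-0.1005 -0.0589  0.3908] op 0.00017774851570455196 dtool [-0.0041  0.0156  0.036 ] rot [ 0.0075 -0.0146 -0.0005]
table_rocker_press [273.0, 214.6] 0.9 [0.4874 0.1419 0.059 ] [0.487  0.1417 0.0602]
scan_button_top [163.4, 188.9] 0.74 [0.4835 0.0717 0.056 ] [0.483  0.072  0.0574]
```

Call:
apply_moves --pt "-0.003 0.01 0.01 0 -1" --pt "0 0.004 0.01 0 -1" --pt "0 0 0.008 0 -1" --pt "0 0 0.004 0 -1" --pt "0 0 0 0 -1" --pt "0 0 0 0 -1" --pt "0 0 0 0 -1" --pt "0 0 0 0 -1"

```text
t: 9.75
tool_pos: [0.4912, 0.1403, 0.0698]
tool_rot: [0.275, -3.116, -0.01]
contact_force: [0.2, -0.2, 0.5]
opening: 0.0001
```

```bash
python3 rel.py .4912 .141 .053
```

```text
t 9.75 pos [0.4912 0.1403 0.0698] F [ 0.2248 -0.207   0.4843] op 6.152618413920967e-05 dtool [-0.0003  0.0006  0.0168] rot [ 0.0075 -0.0127 -0.0007]
```

Call:
apply_moves --pt "0 0.001 0.005 0 -1" --pt "0 0 0.004 0 -1" --pt "0 0 0.004 0 -1" --pt "0 0 0.003 0 -1" --pt "0 0 0.003 0 -1" --pt "0 0 0.003 0 -1" --pt "0 0 0.003 0 -1" --pt "0 0 0.003 0 -1"

```text
t: 10.75
tool_pos: [0.4937, 0.1418, 0.0525]
tool_rot: [0.277, -3.115, -0.008]
contact_force: [-10.5, -1.0, 21.4]
opening: -0.0002
```

```bash
python3 rel.py .4912 .141 .053
```

```text
t 10.75 pos [0.4937 0.1418 0.0525] F [-10.5489  -0.9841  21.4185] op -0.000188438554274974 dtool [ 0.0027 -0.0003 -0.0004] rot [ 0.0066 -0.0142  0.0004]
```

Call:
apply_moves --pt "0 0 0.003 0 -1" --pt "0 0 0.002 0 -1" --pt "0 0 -0.02 0 -1" --pt "0 0 -0.03 0 -1" --pt "0 0 -0.02 0 -1" --pt "0 0 0 0 -1" --pt "0 0 0 0 -1" --pt "0 0 0 0 -1"

```text
t: 11.75
tool_pos: [0.4897, 0.1408, 0.1182]
tool_rot: [0.277, -3.097, -0.005]
contact_force: [-0.2, -0.6, -0.7]
opening: -0.0
```

```bash
python3 rel.py .4842 .0725 .1; python3 - <<'E'
from seg import *
o=ctrl.get_obs();p=ctrl.get_image('wrist');save(p,'w3.png')
for k,z in [('table_rocker_press',.053),('lamp_rocker_press',.053),('scan_button_top',.056)]:
    for d in ctrl.spot_point(p,k)[:1]: print(k,d['uv'],d['confidence'],atz(p,d['uv'],z,o),dep(p,d['uv'],o))
ux=np.array([.984,.176]);T=cam(p,o);T2=np.linalg.inv(T);K=np.array(p['mtx'])
for s in (-44,-40,-34,-30,-20,-10,0,4):
    q=np.array([.4886,.1413])+ux*s/1000;v=T2@np.array([q[0],q[1],.054,1]);s2=v[:2]/v[2];s2=s2*(1+p['k1']*(s2@s2));uv=[K[0,0]*s2[0]+K[0,2],K[1,1]*s2[1]+K[1,2]]
    print(s+20,np.round(uv),dep(p,uv,o)[2])
E
```

```text
t 11.75 pos [0.4897 0.1408 0.1182] F [-0.1992 -0.5955 -0.6749] op -9.554959031157404e-06 dtool [ 0.017  -0.0663  0.0184] rot [ 0.0064 -0.0321  0.0012]
table_rocker_press [247.2, 203.8] 0.65 [0.4882 0.1418 0.053 ] [0.4878 0.1417 0.0542]
lamp_rocker_press [45.4, 177.0] 0.57 [0.4931 0.005  0.053 ] [0.4915 0.0079 0.0579]
scan_button_top [145.0, 180.7] 0.89 [0.4832 0.0714 0.056 ] [0.4828 0.0718 0.0573]
-24 [246. 141.] 0.06142614743364211
-20 [246. 147.] 0.062183065907375656
-14 [246. 156.] 0.05861346618711902
-10 [246. 162.] 0.057989008929966446
0 [246. 176.] 0.054418147632393554
10 [246. 191.] 0.05348538148794338
20 [246. 205.] 0.053705700380877325
24 [246. 210.] 0.055322184849347866
```

View pics/w3.png

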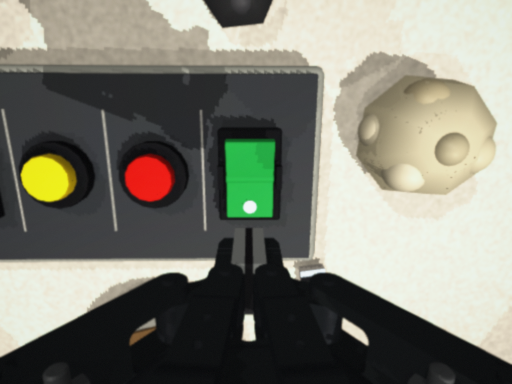

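Call:
apply_moves --pt "0.006 -0.02 0 0 -1" --pt "0.006 -0.025 0 0 -1" --pt "0.004 -0.015 0 0 -1" --pt "0 -0.004 0.01 0 -1" --pt "0 0 0.01 0 -1" --pt "0 0 0 0 -1" --pt "0 0 0 0 -1" --pt "0 0 0 0 -1"

```text
t: 12.95
tool_pos: [0.4844, 0.0751, 0.0961]
tool_rot: [0.28, -3.095, -0.008]
contact_force: [0.5, 0.0, 0.1]
opening: -0.0001
```

```bash
python3 rel.py .4842 .0725 .065
```

```text
t 12.95 pos [0.4844 0.0751 0.0961] F [0.4669 0.0346 0.1043] op -8.264980815954822e-05 dtool [-0.0004 -0.0028  0.0311] rot [ 0.008  -0.0332  0.0035]
```

Call:
apply_moves --pt "0 -0.002 0.01 0 -1" --pt "0 0 0.01 0 -1" --pt "0 0 0.008 0 -1" --pt "0 0 0.004 0 -1" --pt "0 0 0 0 -1" --pt "0 0 0 0 -1" --pt "0 0 0 0 -1" --pt "0 0 0 0 -1"

```text
t: 13.95
tool_pos: [0.484, 0.0732, 0.0623]
tool_rot: [0.281, -3.096, -0.008]
contact_force: [-0.8, 0.4, 0.3]
opening: -0.0002
```

```bash
python3 rel.py .4842 .0725 .05
```

```text
t 13.95 pos [0.484  0.0732 0.0623] F [-0.8308  0.3639  0.2637] op -0.00022355414437747842 dtool [-0.0005 -0.0009  0.0123] rot [ 0.0078 -0.0323  0.0039]
```

Call:
apply_moves --pt "0 0 0.004 0 -1" --pt "0 0 0.004 0 -1" --pt "0 0 0.003 0 -1" --pt "0 0 0.003 0 -1" --pt "0 0 0.003 0 -1" --pt "0 0 0.003 0 -1" --pt "0 0 0.002 0 -1" --pt "0 0 0.002 0 -1"

```text
t: 14.95
tool_pos: [0.4844, 0.0733, 0.0499]
tool_rot: [0.282, -3.088, -0.007]
contact_force: [-7.8, -0.2, 13.3]
opening: 0.0001
```

```bash
python3 rel.py .4842 .0725 .05
```

```text
t 14.95 pos [0.4844 0.0733 0.0499] F [-7.836  -0.2073 13.2955] op 8.43178467230871e-05 dtool [ 0.0004 -0.0007 -0.0001] rot [ 0.0078 -0.04    0.0053]
```

Call:
apply_moves --pt "0 0 0.003 0 -1" --pt "0 0 0.003 0 -1" --pt "0 0 -0.02 0 -1" --pt "0 0 -0.04 0 -1" --pt "0 0 -0.05 0 -1" --pt "0 0 -0.04 0 -1" --pt "0 0 0 0 -1" --pt "0 0 0 0 -1"

```text
t: 15.95
tool_pos: [0.4905, 0.0733, 0.2014]
tool_rot: [0.283, -3.082, -0.007]
contact_force: [-0.1, 0.3, -0.8]
opening: 0.0002
```

```bash
python3 rel.py .4842 .0725 .05; python3 - <<'E'
from seg import *
o=ctrl.get_obs();p=ctrl.get_image('wrist');save(p,'w4.png')
for k,z in [('table_rocker_press',.053),('lamp_rocker_press',.053),('scan_button_top',.056),('erase_button_top',.056)]:
    for d in ctrl.spot_point(p,k)[:1]: print(k,d['uv'],d['confidence'],atz(p,d['uv'],z,o),dep(p,d['uv'],o))
ux=np.array([.984,.176]);T=cam(p,o);T2=np.linalg.inv(T);K=np.array(p['mtx'])
for c in ([.4886,.1413],[.5243,-.0594]):
  for s in (-40,-30,-20,-10,0,4):
    q=np.array(c)+ux*s/1000;v=T2@np.array([q[0],q[1],.054,1]);s2=v[:2]/v[2];s2=s2*(1+p['k1']*(s2@s2));uv=[K[0,0]*s2[0]+K[0,2],K[1,1]*s2[1]+K[1,2]]
    if 0<=uv[0]<511 and 0<=uv[1]<383: print(s+20,np.round(uv),dep(p,uv,o)[2])
p=ctrl.get_image('scene');a=p['img'][:,:,::-1];cv2.imwrite('pics/s4c.png',cv2.resize(a[60:260,140:380],None,fx=3,fy=3))
for k,z in {'ochre_rock_mid':.022,'dark_rock_mid':.015,'coral_rock_mid':.033,'sample_jar_mid':.032,'fossil_mid':.035,'scale_bar':0}.items():
    for d in ctrl.spot_point(p,k)[:1]: print(k,d['uv'],atz(p,d['uv'],z))
E
```

```text
t 15.95 pos [0.4905 0.0733 0.2014] F [-0.0881  0.2704 -0.814 ] op 0.0001834000152688569 dtool [-0.0006 -0.001   0.1515] rot [ 0.0084 -0.0462  0.006 ]
table_rocker_press [318.4, 190.3] 0.96 [0.4867 0.1438 0.053 ] [0.4864 0.1434 0.0546]
lamp_rocker_press [102.2, 192.1] 0.86 [ 0.5252 -0.0586  0.053 ] [ 0.524  -0.0571  0.0565]
scan_button_top [245.3, 174.3] 0.87 [0.4833 0.072  0.056 ] [0.4828 0.072  0.0587]
erase_button_top [173.8, 169.7] 0.74 [0.4909 0.0059 0.056 ] [0.4909 0.0059 0.0559]
-20 [318. 150.] 0.06184308649036846
-10 [317. 161.] 0.058678660080691114
0 [317. 171.] 0.054484802672463584
10 [316. 182.] 0.05421758310489461
20 [316. 192.] 0.05507852121808682
24 [315. 196.] 0.05450698010418781
-20 [ 96. 149.] 0.06168208958233573
-10 [ 98. 160.] 0.05952914069396276
0 [ 99. 171.] 0.053487358560878995
10 [100. 181.] 0.05464703595313336
20 [101. 191.] 0.05557418524020635
24 [101. 195.] 0.05457078111595809
ochre_rock_mid [271.0, 123.1] [ 0.3735 -0.0963  0.022 ]
dark_rock_mid [330.8, 165.3] [0.3423 0.1123 0.015 ]
coral_rock_mid [350.8, 216.2] [0.423  0.2573 0.033 ]
sample_jar_mid [187.7, 169.7] [ 0.6503 -0.1045  0.032 ]
fossil_mid [228.0, 227.0] [0.6701 0.0961 0.035 ]
scale_bar [287.6, 254.1] [ 0.5944  0.2265 -0.    ]
```

View pics/w4.png

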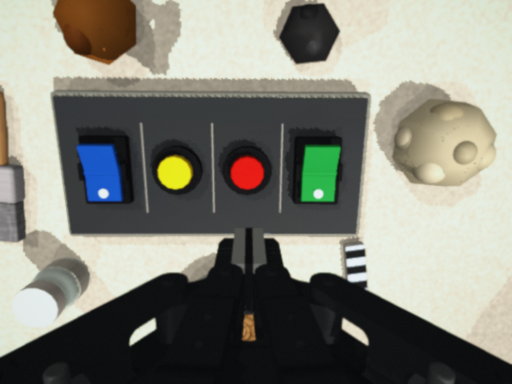

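View pics/s4c.png

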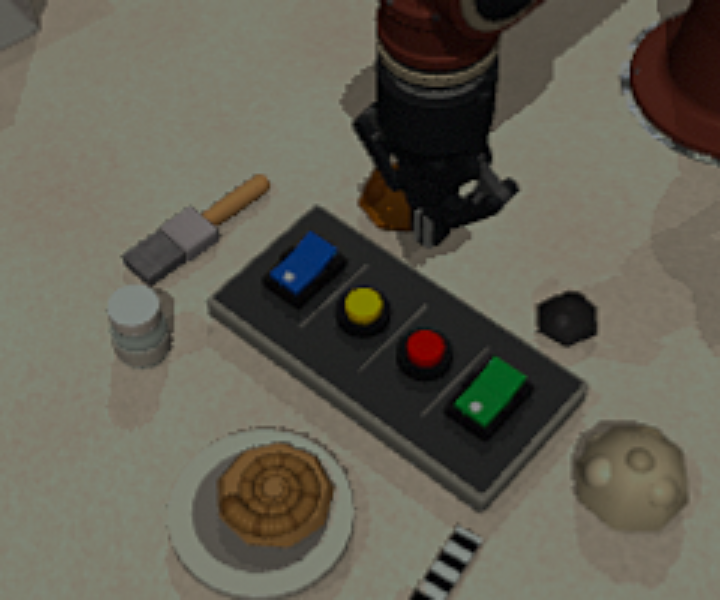

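Both rockers show on: in the wrist view the dots sit at (103,193) and (318,194), and both far halves are level. The red button at (247,173) is up again, nothing has shifted and the arm is clear. I'm handing in the job.

```bash
python3 -c "
from station import ctrl
print(ctrl.finish_job())"
```

```text
the job is handed in; nothing more can be done
None
```

I switched on the blue rocker, then the green one, then pressed the red button all the way down and let it come back up. I handed the job in after about 16 s of the 38 s allowed; no verdict was reported.

**Rockers:** both were pressed with the shut fingertips until they hit the stop, with a vertical force of 15 N on blue and 21 N on green. In the last wrist picture both far halves read level at about 54–55 mm, and the near halves stand up at about 62 mm.

**Buttons:** the red button was pressed until the fingertip reached 49.9 mm at 13 N. In the last picture its top read 58.7 mm and the yellow one 55.9 mm, so both are up (56 mm nominal). The arm never went down at the yellow button.

**Loose objects:** I compared network positions at the start and end in the scene view for all but the brush. Most agree within about 8 mm, which is the networks' own scatter. The ochre stone's estimate differs by about 12 mm because the gripper partly hides it, but nothing came near it. The brush was only checked by eye in the pictures and looks unmoved.

**Arm:** it ended clear of everything, about 0.20 m above the table, with the contact force near zero.

**Disagreement:** in one picture where the blue rocker was out of view, the network reported the yellow button as the blue rocker. I ignored that reading.

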